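Move the tube block from the warmer to the mixer

TASK

Press the red catch button of the warming base so that the tube block springs off its catch, slide the block out of the dovetail and lift it off. Then slide it, latch tongue first, into the dovetail of the mixer, feeling your way gently because the mixer's platform has stopped somewhat off-centre, until the mixer's catch clicks behind it and holds it fully home; let go. Never force the block, and leave the bottle, the tube rack and the tip box where they stand.

Things in the scene. Friction and masses are not known exactly. Their poses are not given: they have to be found in the camera images.
- block: Loose grey tube block, about 0.26 kg, smooth, six black wells, dark blue grip ridge. Origin: centre of its underside; x = the way it slides in, z up. Dovetail foot 50 mm long in x, 52 mm wide at 2 mm height, 44 mm at 9 mm; neck 44 mm wide up to 16 mm; body 60 x 64 mm from 16 to 50 mm height; ridge 40 mm (x) x 16 mm (y) from 50 to 82 mm height.
- block_grip (a point): Point on the centre line of the block's blue grip ridge, 70 mm above its underside (20 mm above the top of the grey body), axes as the block's. Pinch the ridge across y, from above.
- block_bar (a point): Centre of the steel cross bar (6 mm thick, 24 mm long in y) at the end of the block's latch tongue, 50 mm ahead of the block's origin in x and 4 mm above the underside. It is what the catches hold.
- warmer: Fixed ivory warming base, dark top, orange display, 216 x 130 mm; the block starts on it. Origin on the bench under the home place; x from the mouth (robot's side) towards stop and red button, z up. Dovetail floor 60 mm above the bench, x -100 to +60 mm. Undercut rails, 10 mm high, x -25 to +25 mm: play 1.2 mm a side and 2 mm upwards. Apron (bare floor) x -100 to -45 mm.
- warmer_home (a point): Where the origin of a latched block lies (x = -1.5 mm, 60 mm above the bench in the warmer's frame; hard stop 3 mm further). A spring pusher presses outwards with 3 to 5 N: once the catch is pressed the block springs out some 15 mm and stays there. Slide it out along -x by 55 mm or more in all; its foot is then clear of the undercut rails and can be lifted.
- warmer_mouth (a point): Outer end of the warmer's flared lead-in cheeks, on the dovetail's centre line at floor height, 45 mm from the warmer's origin on the robot's side. The cheeks run 20 mm inwards to the rails, are not undercut and open by 9 mm a side.
- warmer_catch (a joint): Turn (rad) of the warmer's rocker catch, a brass tooth in front of its pivot and the red button behind: 0 = button up, tooth down (latched); 0.26 = button fully down (5.7 mm). It lets go of the block at 0.12 to 0.2. The button needs 3 N to start and 6 N at the bottom, plus some friction under load: allow up to 12 N.
- warmer_button (a point): Centre of the top of the warmer's red catch button (20 x 30 mm, on the dovetail's centre line at x = +94 mm, 92 mm above the bench when up); press straight down and let it up again. Pressed, it also moves about 5 mm towards +x. Blue cheeks stand on both sides of it in y, 14 mm lower.
- mixer: Fixed ivory mixer housing, 216 x 150 mm; its dark blue platform carries the same dovetail, cheeks, pusher, stop and red button as the warmer. Origin and axes as the warmer's; dovetail floor 75 mm above the bench. The platform has stopped, and stays, up to 8 mm off the housing's centre in y and up to 4 mm in x, not turned; no pose reports this: all x and y measures shift with it. Feel it (or see it).
- mixer_home (a point): Where a latched block's origin lies, but for the platform's unknown offset: x = -1.5 mm, y = 0, 75 mm above the bench in the housing's frame; hard stop 3 mm further. Over the last 15 mm before the true home, pusher and catch ramp resist with 4 to 14 N in all (a yielding arm must aim some mm beyond); the catch clicks at home or just beyond and the pusher then holds the block against it.
- mixer_mouth (a point): Outer end of the mixer's flared lead-in cheeks at floor height for a centred platform, 45 mm from the mixer's origin on the robot's side (the real cheeks are shifted with the platform). They are 20 mm long and open by 9 mm a side, so a foot up to 8 mm off meets a cheek and is pushed sideways: follow the side force.
- mixer_catch (a joint): Turn (rad) of the mixer's rocker catch: 0 = button up, tooth down; while the block's cross bar passes under the tooth it is driven to 0.12 to 0.18 rad, and it springs back to 0 with the click. Leave it at 0.
- rack: Loose red tube rack with coloured caps, 100 x 60 x 86 mm, origin under its centre. Bystander.
- reagent: Loose amber bottle with blue cap, 52 mm across, 95 mm high, origin under its centre. Bystander.
- tipbox: Loose blue pipette tip box with a pale lid, 112 x 77 x 67 mm, origin under its centre. Bystander.
Not all that is in view belongs to the job. Leave any green look-alike of the block alone.

How it is judged:
By the outcome, as a careful person would: the job done as asked, in the order asked, and still so for the second after the job is handed in, with the robot touching nothing.
It also fails if it takes over 72 s, if anything falls off the work surface, if the arm or the gripper's body presses on something with over 40 N, if the wrist force passes 120 N, or if a joint passes its speed limit or range.

ROBOT

A 6-joint arm with a two-finger parallel gripper is mounted at the origin on the work surface. World frame = base frame: x ahead of the robot, y to its left, z up, the work surface at z = 0. Lengths are in mm, angles in rad, forces in N, time in s.
With the tool pointing down it reaches from about 275 to 1000 mm from the base axis. Payload 8.4 kg.
Tool frame: the origin (TCP) lies at the very end of the fingers, on their centre line; the grasp point (between the pads) lies 19 mm behind it; x points along the fingers, y is the direction in which the jaws open and shut, and the axes are right-handed (so a half turn about x gives the same grasp; the last joint's range is limited). The gripper opens to 85 mm and grips with 20 to 120 N. Pads are 22 mm wide; open, the fingers measure 114 mm over their backs; the gripper's body (76 mm by 85 mm) begins 54 mm behind the grasp point. The pads swing forward as they close: fully open they stand 13 mm farther back than shut.
Start: joints at [-1.117, 0.353, 1.633, -0, 1.155, -0.002], TCP at [275.112, -561.196, 231.281] pointing down, gripper open.
Joint ranges: [-2.63, 2.63], [-0.92, 2.1], [0.06, 2.66], [-1.3, 4.44], [0, 2.69], [-3.02, 3.02]. Speed limits (rad/s): [2.22, 2.22, 2.79, 3.14, 3.14, 3.14].

INTERFACE

Orientations are given as [roll, pitch, yaw] about the fixed x, y, z axes, in that order (R = Rz(yaw) Ry(pitch) Rx(roll)).
In Python, from rig import r, grab_frame, camera_params, sign_off gives the robot as it stands.
- The arm moves only by the tool drive_tool, never from a script. Its argument "rows" is one flat list of numbers, 7 for each row, row after row: the shift along the tool's x, y, z in mm, then the turn, a rotation vector about the tool's x, y, z in degrees, then the opening in per cent of the stroke, from 0 (shut) to 100 (fully open). In form: [x, y, z, rx, ry, rz, fingers, x, y, z, rx, ry, rz, fingers, ...]. A call has 1 to 10 rows; each row is the pose to reach, as a shift and turn from the pose measured when the call began, along the tool's axes at that moment; what a row does not reach only later rows make up. A row lasts 1/8 s, in which the tool goes at most 62.5 mm and 10.7 degrees, less where a joint would pass 70% of its speed; a pose out of reach is approached as far as the arm can. A call with a gripper value outside its range is refused whole. The fingers move at their own pace and stop on an object; "newtons" is the grip in N (left out, the last holds). Time passes only in rows, so rows that repeat a pose let the fingers close. It gives the time, the measured TCP pose, the force and the opening at its end, in the units of the state.
- r.sense(): the state, without advancing time (a new reading comes with each control period).
- grab_frame(name): name is "scene" or "top"; returns the picture (480x640x3 uint8, red, green, blue); there is no depth.
- camera_params(name): a dict with "vertical_fov" (degrees; the focal length in pixels is half the picture's height over the tangent of half this angle, whatever the lens; pixels are square), "cx", "cy" (the principal point, pixels), "pose" (4x4, takes a point from camera to world coordinates). Camera axes: x right, y down, z forward; pixel columns grow to the right and rows downward; lengths in mm; the calibration is good to about 2 mm. A picture is of the moment at which its call begins. camera_params takes no time and is no camera call.
- sign_off(): hands the job in, once; it reports no verdict.
The state is a dict: "clock": time; "qpos": joint angles; "qvel": joint speeds; "joint_efforts": joint torques, N m; "eef_pos": TCP position; "tcp_rot": TCP orientation; "contact_force": force on the tool from outside, world axes, zero at the start; "wrist_torque": the same for the moment, N m; "opening": opening from 0.0 (shut) to 1.0 (fully open).
Only numpy, scipy, OpenCV 4.12 (cv2) and the standard library are available. Lean on these libraries where they do the work, as an engineer would, in place of code of your own. Each camera call takes 0.05 s, during which the arm holds its last target.

## Working session

There is one attempt and no reset: what is moved stays moved. The work goes in short steps, Python scripts to look and compute and a tool call to move; the robot and the scene stay as the last step left them, time stands still between calls to the robot, and variables do not carry over. Pictures are saved under pics/ and viewed, and the job is handed in when it is done.

Besides the shell and the picture viewer there is one more tool, called after "Request:" by a JSON object that holds its "fn" and its "kwargs", one argument or row to a line. drive_tool: Moves the arm, as the interface text tells. Its arguments: {"type":"object","properties":{"rows":{"type":"array","items":{"type":"number"}},"newtons":{"type":"number"}},"required":["rows"]}

```bash
mkdir -p pics; ls; python3 - <<'E'
from rig import r, grab_frame, camera_params
import cv2, json
s=r.sense(); print(s)
for n in ("scene","top"):
    im=grab_frame(n); cv2.imwrite(f"pics/{n}0.png",im[:,:,::-1]); print(n,camera_params(n))
E
```

```text
pics
{'clock': 0.0, 'qpos': array([-1.11742125e+00,  3.53692586e-01,  1.63415016e+00,  5.56803182e-06,
        1.15521894e+00, -2.42590672e-03]), 'qvel': array([-1.10375482e-03, -7.82166716e-05,  7.66144024e-04,  7.75978575e-04,
        4.50515299e-04, -9.17521474e-04]), 'joint_efforts': array([-1.30607928e-03, -6.05260992e+01, -3.42056644e+01, -2.42288679e-04,
        9.34372918e-03, -1.15171616e-05]), 'eef_pos': array([ 274.88373453, -560.75428161,  230.52708436]), 'tcp_rot': array([-1.57668764,  1.56932729,  2.02070374]), 'contact_force': array([ 0.85802716,  0.70449415, -1.03481168]), 'wrist_torque': array([ 0.01020865, -0.03469923, -0.01904638]), 'opening': 1.0019788748239449}
scene {'vertical_fov': 50.248965197407195, 'cx': 320.6046232975666, 'cy': 231.88684500967972, 'pose': array([[ 4.01854152e-01,  7.32718127e-01, -5.49215247e-01,
         1.21418609e+03],
       [ 9.15553076e-01, -3.10620907e-01,  2.55494065e-01,
        -3.22148414e+02],
       [ 1.66073950e-02, -6.05507060e-01, -7.95666636e-01,
         1.10788315e+03],
       [ 0.00000000e+00,  0.00000000e+00,  0.00000000e+00,
         1.00000000e+00]])}
top {'vertical_fov': 52.08116909140567, 'cx': 314.07123234413615, 'cy': 245.36905887316743, 'pose': array([[ 1.54547114e-03, -9.96323659e-01,  8.56549989e-02,
         4.18207494e+02],
       [-9.99648166e-01, -3.80734349e-03, -2.62497114e-02,
         1.49551327e+01],
       [ 2.64793265e-02, -8.55842944e-02, -9.95979003e-01,
         1.13799416e+03],
       [ 0.00000000e+00,  0.00000000e+00,  0.00000000e+00,
         1.00000000e+00]])}
```

View pics/scene0.png

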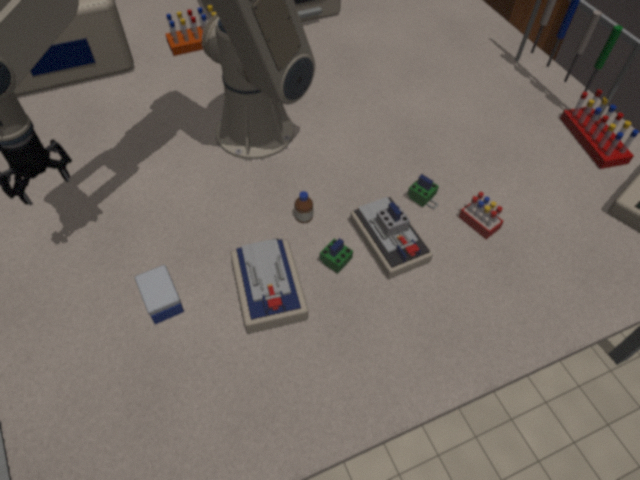

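View pics/top0.png

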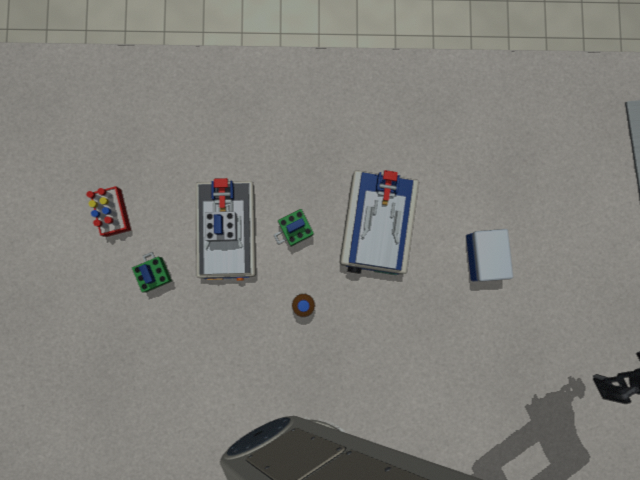

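The scene view shows the warmer with the grey block near (390,230), the mixer near (268,280), green look-alikes at (336,254) and (423,190), the bottle at (303,207), the tip box at (160,293) and the red rack at (481,214). In the top view the warmer is at (225,230), the mixer at (380,222) and the look-alikes at (295,227) and (151,273). The grey block with the blue ridge on the warmer, top (220,226), is the one meant. I'll confirm it in an enlarged crop.

```bash
python3 - <<'E'
import cv2,numpy as np
t=cv2.imread("pics/top0.png")
a=cv2.resize(t[165:295,185:265],None,fx=4.5,fy=4.5,interpolation=cv2.INTER_CUBIC)
b=cv2.resize(t[165:295,335:425],None,fx=4.5,fy=4.5,interpolation=cv2.INTER_CUBIC)
cv2.imwrite("pics/crop_top.png",np.hstack([a,b]))
t=cv2.imread("pics/scene0.png")
a=cv2.resize(t[185:285,340:440],None,fx=4,fy=4,interpolation=cv2.INTER_CUBIC)
b=cv2.resize(t[232:332,220:320],None,fx=4,fy=4,interpolation=cv2.INTER_CUBIC)
cv2.imwrite("pics/crop_scene.png",np.hstack([a,b]))
E
```

```text
(no output)
```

View pics/crop_top.png

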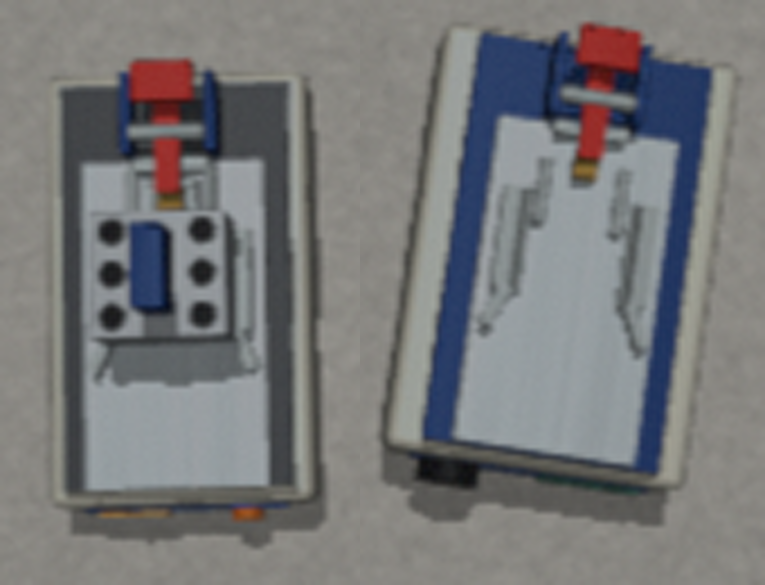

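View pics/crop_scene.png

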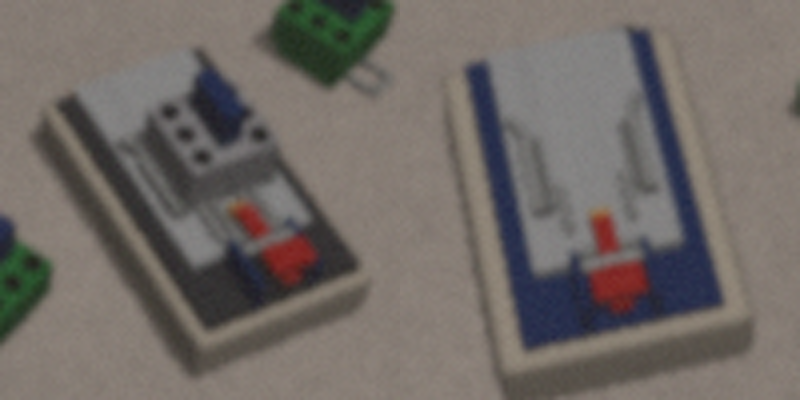

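Crop confirmed: the grey block with six black wells and the blue ridge sits on the dark-topped warmer; the mixer's dovetail is empty. Now I'll measure.

```bash
cat > h.py <<'E'
import numpy as np, cv2
from rig import camera_params
C={n:camera_params(n) for n in("scene","top")}
def cast(n,px,z):
    c=C[n]; f=240/np.tan(np.radians(c["vertical_fov"])/2)
    px=np.atleast_2d(np.asarray(px,float)); P=np.array(c["pose"])
    d=np.c_[(px[:,0]-c["cx"])/f,(px[:,1]-c["cy"])/f,np.ones(len(px))]@P[:3,:3].T
    o=P[:3,3]; return o+d*((z-o[2])/d[:,2])[:,None]
def proj(n,p):
    c=C[n]; f=240/np.tan(np.radians(c["vertical_fov"])/2);P=np.array(c["pose"])
    q=(np.atleast_2d(p)-P[:3,3])@P[:3,:3]
    return np.c_[q[:,0]/q[:,2]*f+c["cx"],q[:,1]/q[:,2]*f+c["cy"]]
E
python3 - <<'E'
from h import *
roi={"top":{"w":(190,170,260,285),"m":(338,165,422,280)},"scene":{"w":(345,190,436,280),"m":(225,232,312,332)}}
for n in roi:
    im=cv2.imread(f"pics/{n}0.png"); 
    for k,(x0,y0,x1,y1) in roi[n].items():
        zb,zf=(92,60) if k=="w" else (107,75)
        m=np.zeros(im.shape[:2],np.uint8); m[y0:y1,x0:x1]=1
        B,G,R=[im[:,:,i].astype(int) for i in range(3)]
        red=((R>120)&(R>1.8*G)&(R>1.8*B)&(m>0)).astype(np.uint8)
        cs=cv2.findContours(red,0,cv2.CHAIN_APPROX_NONE)[0]; c=max(cs,key=cv2.contourArea)
        print(n,k,"red bbox",cv2.boundingRect(c),"area",cv2.contourArea(c))
        floor=((B>150)&(abs(R-B)<30)&(B>=R)&(m>0)).astype(np.uint8) if n=="top" else ((B>110)&(B>=R-12)&(m>0)).astype(np.uint8)
        c=max(cv2.findContours(floor,0,1)[0],key=cv2.contourArea)
        q=cv2.boxPoints(cv2.minAreaRect(c)); print(" floor px",q.round(1).tolist()); print(" world",cast(n,q,zf)[:,:2].round(1).tolist())
        v=im.copy(); v[floor>0]=(0,255,0); v[red>0]=(255,0,255)
        cv2.imwrite(f"pics/mask_{n}_{k}.png",cv2.resize(v[y0:y1,x0:x1],None,fx=4,fy=4,interpolation=0))
a=[cv2.resize(cv2.imread(f"pics/mask_{n}_{k}.png"),(380,290) if n=="scene" else (280,460)) for n in roi for k in "wm"]
W=np.zeros((460,800,3),np.uint8); W[:,:280]=a[0];W[:,280:560]=a[1]; cv2.imwrite("pics/masks.png",W)
E
```

```text
top w red bbox (214, 178, 14, 9) area 87.0
 floor px [[203.8000030517578, 249.0], [242.89999389648438, 248.0], [243.60000610351562, 272.1000061035156], [204.5, 273.20001220703125]]
 world [[502.0, 228.0], [504.6, 142.6], [451.6, 140.5], [449.2, 225.5]]
top m red bbox (384, 170, 13, 10) area 86.0
 floor px [[356.0, 261.70001220703125], [366.20001220703125, 190.6999969482422], [404.79998779296875, 196.3000030517578], [394.70001220703125, 267.20001220703125]]
 world [[474.3, -104.3], [630.7, -127.6], [619.0, -212.8], [462.6, -188.4]]
scene w red bbox (407, 245, 11, 7) area 35.0
 floor px [[357.79998779296875, 206.5], [385.3999938964844, 194.1999969482422], [392.20001220703125, 209.60000610351562], [364.6000061035156, 221.8000030517578]]
 world [[451.6, 140.4], [441.7, 229.5], [496.9, 220.6], [505.6, 133.6]]
scene m red bbox (269, 298, 11, 8) area 55.0
 floor px [[240.60000610351562, 244.5], [277.0, 236.10000610351562], [289.70001220703125, 291.1000061035156], [253.39999389648438, 299.5]]
 world [[459.7, -189.0], [470.5, -96.8], [631.9, -126.4], [619.8, -211.4]]
```

View pics/masks.png

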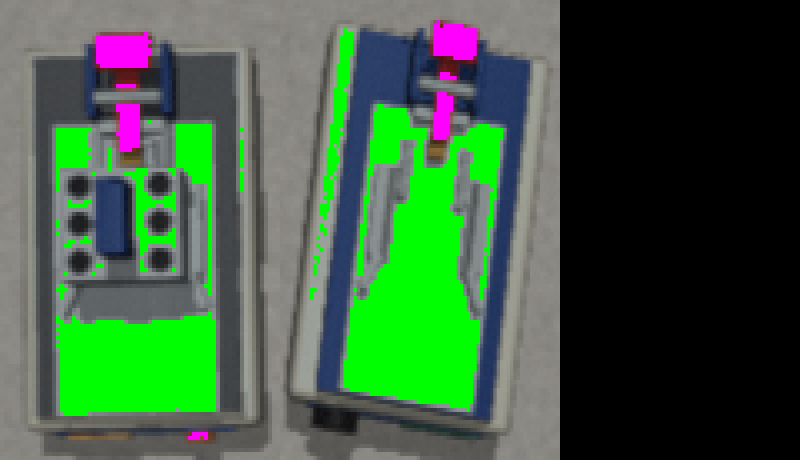

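The masks (magenta = red button and arm, green = floor plate) sit cleanly on both devices. Next: subpixel floor edges and button centres.

```bash
cat > meas.py <<'E'
from h import *
def edge(g,rows,guess,sign,w=5):
    pts=[]
    for y in rows:
        x0=int(round(guess(y))); seg=np.arange(x0-w,x0+w+1)
        d=np.diff(g[y,seg].astype(float))*sign; d[d<0]=0
        if d.max()<6: continue
        i=d.argmax(); s=slice(max(i-1,0),i+2); pts.append((np.sum(d[s]*(seg[:-1]+.5)[s])/d[s].sum(),y))
    return np.array(pts)
def line(pts,z,n="top"):
    p=cast(n,pts,z)[:,:2]
    vx,vy,x,y=cv2.fitLine(p.astype(np.float32),cv2.DIST_HUBER,0,.5,.01).ravel()
    if vx<0: vx,vy=-vx,-vy
    return np.array([x,y]),np.array([vx,vy])
if __name__=="__main__":
    im=cv2.imread("pics/top0.png"); R=im[:,:,2]
    L={}
    for k,z,l,r in(("w",60,((204.5,272),(204,202)),((243.5,272),(242.5,202))),("m",75,((356,261),(366.2,191)),((395,266),(405,197)))):
        for s,(a,b),sg in(("l",l,1),("r",r,-1)):
            rows=list(range(b[1]+3,a[1]-2))
            e=edge(R,rows,lambda y:a[0]+(b[0]-a[0])*(y-a[1])/(b[1]-a[1]),sg,4)
            p,v=line(e,z); L[k+s]=(p,v); print(k,s,len(e),"yaw",np.degrees(np.arctan2(v[1],v[0])).round(2),p.round(1))
        yaw=np.mean([np.arctan2(*L[k+s][1][::-1]) for s in "lr"]); n=np.array([-np.sin(yaw),np.cos(yaw)])
        print(k,"yaw",np.degrees(yaw),"lateral l/r",L[k+"l"][0]@n,L[k+"r"][0]@n,"mid",(L[k+"l"][0]@n+L[k+"r"][0]@n)/2)
        zb=z+32
        for cam,box in(("top",{"w":(205,170,240,192),"m":(375,165,410,184)}[k]),("scene",{"w":(395,238,425,262),"m":(255,292,290,315)}[k])):
            I=cv2.imread(f"pics/{cam}0.png").astype(int); x0,y0,x1,y1=box; I=I[y0:y1,x0:x1]
            m=((I[:,:,2]>1.8*I[:,:,1])&(I[:,:,2]>(130 if cam=='scene' else 170))).astype(np.uint8)
            _,lab,st,cen=cv2.connectedComponentsWithStats(m); i=1+st[1:,4].argmax()
            w=cast(cam,cen[i]+[x0,y0],zb)[0]; print("  button",cam,(cen[i]+[x0,y0]).round(1),st[i],w.round(1),"lat",(w[:2]@n).round(1),"along",(w[:2]@[np.cos(yaw),np.sin(yaw)]).round(1))
    hsv=0
    # block ridge top
    for cam,box in(("top",(205,212,238,240)),("scene",(385,198,412,222))):
        I=cv2.imread(f"pics/{cam}0.png").astype(int); x0,y0,x1,y1=box; I=I[y0:y1,x0:x1]
        m=((I[:,:,0]>1.35*I[:,:,2])&(I[:,:,0]>60)).astype(np.uint8)
        _,lab,st,cen=cv2.connectedComponentsWithStats(m); i=1+st[1:,4].argmax()
        print("ridge",cam,cen[i]+[x0,y0],st[i],cast(cam,cen[i]+[x0,y0],142).round(1))
E
python3 meas.py
```

```text
w l 65 yaw 2.08 [518.  229.9]
w r 65 yaw 1.94 [521.9 141.3]
w yaw 2.0090976 lateral l/r 211.6366 122.87089 mid 167.25374Traceback (most recent call last):
  File "meas.py", line 29, in <module>
    _,lab,st,cen=cv2.connectedComponentsWithStats(m); i=1+st[1:,4].argmax()
                                                          ~~~~~~~~~~~~~~~^^
ValueError: attempt to get argmax of an empty sequence
```

```bash
sed -i 's/130 if cam==.scene. else 170/120 if cam=="scene" else 140/' meas.py; python3 meas.py; python3 -c "
import cv2
t=cv2.imread('pics/scene0.png');print(t[240:258,398:420,2])"
```

```text
w l 65 yaw 2.08 [518.  229.9]
w r 65 yaw 1.94 [521.9 141.3]
w yaw 2.0090976 lateral l/r 211.6366 122.87089 mid 167.25374
  button top [220.3 182.5] [ 9  9 13  8 95] [643.2 189.3  92. ] lat 166.7 along 649.4
  button scene [411.7 247.9] [12  7 11  7 47] [645.1 189.5  92. ] lat 166.8 along 651.3
m l 65 yaw -8.67 [ 545.1 -112.7]
m r 64 yaw -8.53 [ 534.3 -201.4]
m yaw -8.604714 lateral l/r -29.910248 -119.2137 mid -74.56197
  button top [390.1 175. ] [ 9  6 13  9 86] [ 658.8 -175.   107. ] lat -74.4 along 677.6
  button scene [274.1 301.4] [14  6 11  8 70] [ 660.8 -174.1  107. ] lat -73.3 along 679.4
ridge top [217.0729927  223.39416058] [  8   2   9  20 137] [[548. 186. 142.]]
ridge scene [394.79661017 208.11864407] [ 5  5 11 11 59] [[551.5 186.1 142. ]]
[[ 88  85  92 112 126 127 128 121 113 108 106 104 100  82  74  86 103 108
  102  85  66  58]
 [ 93  83  88  97 115 125 126 123 121 111 105  97  93  80  76  73  82  84
   78  63  59  53]
 [100  94  82  89 105 118 122 127 123 113 101  98  97  99  91  79  69  68
   61  56  50  54]
 [100 101  93  88  97 103 120 121 120 112 108 104 112 108 1
[... 636 characters left out ...]
8 126 127 130 129 124 119 110
  100  95  78  57]
 [ 35  29  38  33  40  43  39  45  61  84 106 124 125 122 117 111 101  92
   80  69  58  47]
 [ 37  33  37  34  36  38  41  45  48  66  92 111 114 111 109 103  90  73
   57  48  43  41]
 [ 40  31  33  34  36  35  39  40  43  49  74  90  95 101 107 107  92  71
   49  40  37  37]
 [ 44  41  34  31  34  39  41  36  47  47  55  67  82  95 105 105  93  71
   47  47  41  43]
 [ 46  41  38  32  34  31  35  40  39  42  46  51  70  86  91  87  77  57
   47  42  52  57]
 [ 49  39  41  37  37  38  35  40  44  45  47  45  53  64  68  65  61  54
   52  56  73  85]
 [ 47  46  37  37  36  33  33  42  45  49  48  44  48  51  50  56  62  69
   74  88 102 117]]
```

```bash
cat > go.py <<'E'
# usage: go.py frame x y z [yawextra]; frame w/m/world; prints the tool-frame shift and rotvec to bring TCP there, tool down, tool y across the device
import sys; from h import *; from rig import r
from scipy.spatial.transform import Rotation as Ro
F={"w":(2.0,556,167),"m":(-8.6,584,-74.2)}
def frame(k):
    a,al,la=F[k]; R=Ro.from_euler('z',a,degrees=True).as_matrix(); return R, R@[al,la,0]
s=r.sense(); Rt=Ro.from_euler('xyz',s["tcp_rot"]); p=np.array(s["eef_pos"])
def rep():
    print("t",round(s["clock"],2),"p",p.round(1),"F",np.round(s["contact_force"],1),"T",np.round(s["wrist_torque"],2),"open",round(s["opening"],3),"q",np.round(s["qpos"],2))
    for k in F:
        R,o=frame(k); print("  in",k,(R.T@(p-o)).round(1),"F",(R.T@s["contact_force"]).round(1), "toolyaw err",np.degrees(np.arctan2(*(R.T@Rt.as_matrix()[:,1])[[0,1]]*np.array([-1,1]))).round(2), "tilt", (R.T@Rt.as_matrix()[:,0]).round(3))
rep()
if len(sys.argv)>1:
    k=sys.argv[1]; R,o=frame(k); t=R@np.array([float(v) for v in sys.argv[2:5]])+o
    y=R[:,1]; 
    if len(sys.argv)>5: y=y*float(sys.argv[5])
    x=np.array([0,0,-1.]); T=np.c_[x,y,np.cross(x,y)]
    print("shift",(Rt.inv().apply(t-p)).round(1),"rot",np.degrees((Rt.inv()*Ro.from_matrix(T)).as_rotvec()).round(2),"target",t.round(1))
    print("tool axes in",k,"(cols):",(R.T@Rt.as_matrix()).round(3).tolist())
E
python3 go.py w 94 0 130 1; python3 go.py w 94 0 130 -1
```

```text
t 0.1 p [ 274.9 -560.8  230.6] F [-0.  0.  0.] T [ 0.03 -0.01  0.01] open 1.002 q [-1.12  0.35  1.63  0.    1.16 -0.  ]
  in w [-300.8 -737.   230.6] F [-0.  0.  0.] toolyaw err -155.88 tilt [-0.     0.001 -1.   ]
  in m [-228.3 -439.2  230.6] F [-0.  0.  0.] toolyaw err -145.28 tilt [-0.001  0.001 -1.   ]
shift [ 101.3 -511.3 -661.5] rot [-1.5588e+02 -1.0000e-01  2.0000e-02] target [643.8 189.6 130. ]
tool axes in w (cols): [[-0.0, 0.409, -0.913], [0.001, -0.913, -0.409], [-1.0, -0.001, -0.0]]
t 0.1 p [ 274.9 -560.8  230.6] F [-0.  0.  0.] T [ 0.03 -0.01  0.01] open 1.002 q [-1.12  0.35  1.63  0.    1.16 -0.  ]
  in w [-300.8 -737.   230.6] F [-0.  0.  0.] toolyaw err -155.88 tilt [-0.     0.001 -1.   ]
  in m [-228.3 -439.2  230.6] F [-0.  0.  0.] toolyaw err -145.28 tilt [-0.001  0.001 -1.   ]
shift [ 101.3 -511.3 -661.5] rot [2.412e+01 1.000e-02 7.000e-02] target [643.8 189.6 130. ]
tool axes in w (cols): [[-0.0, 0.409, -0.913], [0.001, -0.913, -0.409], [-1.0, -0.001, -0.0]]
```

Request:
{"fn": "drive_tool", "kwargs": {
  "rows": [10, -511, -661, 24.1, 0, 0, 0, 10, -511, -661, 24.1, 0, 0, 0, 10, -511, -661, 24.1, 0, 0, 0, 10, -511, -661, 24.1, 0, 0, 0, 10, -511, -661, 24.1, 0, 0, 0, 10, -511, -661, 24.1, 0, 0, 0, 10, -511, -661, 24.1, 0, 0, 0, 10, -511, -661, 24.1, 0, 0, 0, 10, -511, -661, 24.1, 0, 0, 0, 10, -511, -661, 24.1, 0, 0, 0],
  "newtons": 40
}}

```text
clock: 1.35
eef_pos: [550.5, 0.5, 223.7]
tcp_rot: [-1.033, 1.57, 2.144]
contact_force: [1.2, -1.3, 0.7]
opening: 0.002
```

```bash
python3 go.py w 94 0 100 -1
```

```text
t 1.35 p [5.505e+02 5.000e-01 2.237e+02] F [ 1.2 -1.3  0.7] T [-0.01 -0.02  0.08] open 0.002 q [-0.    0.25  1.8   0.    1.1   1.53]
  in w [  -5.8 -185.7  223.7] F [ 1.2 -1.3  0.7] toolyaw err -179.97 tilt [-0.001  0.001 -1.   ]
  in m [-39.8 157.  223.7] F [ 1.4 -1.1  0.7] toolyaw err -169.37 tilt [-0.001  0.001 -1.   ]
shift [ 123.8 -185.6 -100. ] rot [0.03 0.03 0.06] target [643.8 189.6 100. ]
tool axes in w (cols): [[-0.001, 0.0, -1.0], [0.001, -1.0, -0.0], [-1.0, -0.001, 0.001]]
```

Request:
{"fn": "drive_tool", "kwargs": {
  "rows": [0, -60, -40, 0, 0, 0, 0, 10, -120, -75, 0, 0, 0, 0, 30, -175, -100, 0, 0, 0, 0, 60, -186, -100, 0, 0, 0, 0, 100, -186, -100, 0, 0, 0, 0, 122, -186, -100, 0, 0, 0, 0, 124, -186, -100, 0, 0, 0, 0, 124, -186, -100, 0, 0, 0, 0]
}}

```text
clock: 2.35
eef_pos: [644.2, 190.0, 100.4]
tcp_rot: [-1.558, 1.57, 1.618]
contact_force: [0.1, 0.6, 0.9]
opening: -0.002
```

```bash
python3 go.py w 94 0 92 -1;  python3 - <<'E'
from h import *
from rig import grab_frame
t=grab_frame("top")[:,:,::-1]; s=grab_frame("scene")[:,:,::-1]
cv2.imwrite("pics/b.png",np.hstack([cv2.resize(t[150:280,180:280],(400,520),interpolation=2),cv2.resize(s[170:275,340:440],(400,420),interpolation=2)[:,:].copy() if 0 else cv2.copyMakeBorder(cv2.resize(s[170:275,340:440],(400,420),interpolation=2),0,100,0,0,0)]))
E
```

```text
t 2.35 p [644.2 190.  100.4] F [0.1 0.6 0.9] T [-0.   -0.07  0.  ] open -0.002 q [0.28 0.56 1.63 0.   0.96 1.82]
  in w [ 94.4   0.5 100.4] F [0.1 0.6 0.9] toolyaw err -179.99 tilt [-0.     0.001 -1.   ]
  in m [ 24.5 358.4 100.4] F [0.  0.6 0.9] toolyaw err -169.39 tilt [-0.     0.001 -1.   ]
shift [8.4 0.5 0.4] rot [0.01 0.   0.07] target [643.8 189.6  92. ]
tool axes in w (cols): [[-0.0, 0.0, -1.0], [0.001, -1.0, -0.0], [-1.0, -0.001, 0.0]]
```

View pics/b.png

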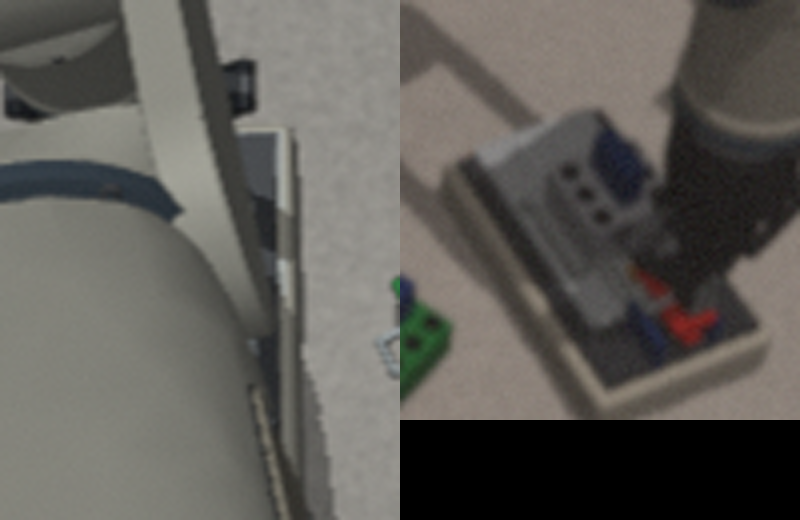

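The scene crop shows the shut fingers standing over the red button at (690,315). Pressing down.

Request:
{"fn": "drive_tool", "kwargs": {
  "rows": [6, 0, 0, 0, 0, 0, 0, 9, 0, -1, 0, 0, 0, 0, 11, 0, -2, 0, 0, 0, 0, 13, 0, -3, 0, 0, 0, 0, 15, 0, -4, 0, 0, 0, 0, 15, 0, -4, 0, 0, 0, 0]
}}

```text
clock: 3.2
eef_pos: [651.2, 190.4, 87.9]
tcp_rot: [-2.836, 1.564, 0.341]
contact_force: [4.2, -1.5, 8.4]
opening: -0.001
```

```bash
python3 go.py w 94 0 86 -1;  python3 - <<'E'
from h import *
from rig import grab_frame
s=grab_frame("scene")[:,:,::-1]
cv2.imwrite("pics/c.png",cv2.resize(s[170:275,340:440],(600,600),interpolation=2))
E
```

```text
t 3.2 p [651.2 190.4  87.9] F [ 4.2 -1.5  8.4] T [-0.23 -0.49  0.01] open -0.001 q [0.28 0.58 1.62 0.   0.93 1.82]
  in w [101.4   0.6  87.9] F [ 4.2 -1.6  8.4] toolyaw err -179.98 tilt [ 0.006  0.002 -1.   ]
  in m [ 31.4 359.9  87.9] F [ 4.4 -0.8  8.4] toolyaw err -169.38 tilt [ 0.006  0.003 -1.   ]
shift [1.9 0.6 7.4] rot [ 0.02 -0.37  0.12] target [643.8 189.6  86. ]
tool axes in w (cols): [[0.006, 0.0, -1.0], [0.002, -1.0, -0.0], [-1.0, -0.002, -0.006]]
```

View pics/c.png

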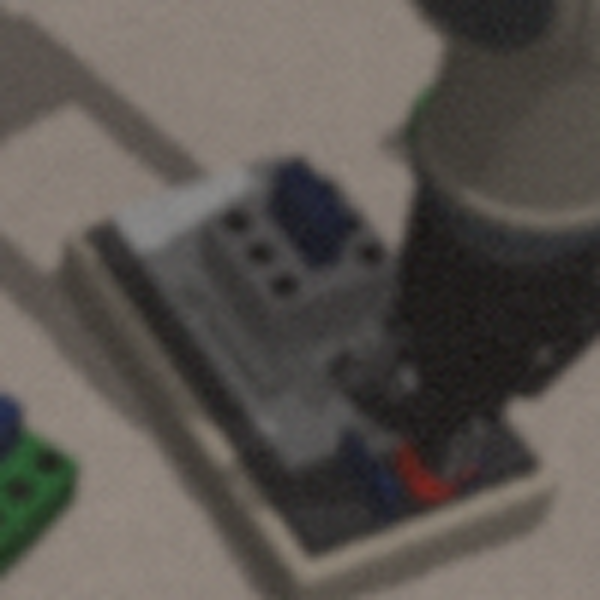

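The block's wells moved from about (382,213) to (379,208), so it appears to have sprung out. I'll lift off and check.

Request:
{"fn": "drive_tool", "kwargs": {
  "rows": [-10, 0, 2, 0, 0, 0, 0, -50, 0, 4, 0, 0, 0, 0, -105, 0, 0, 0, 0, 0, 50, -115, 0, -60, 0, 0, 0, 50, -115, 60, -60, 0, 0, 0, 50, -115, 120, -60, 0, 0, 0, 50, -115, 180, -30, 0, 0, 0, 50, -115, 180, -30, 0, 0, 0, 50]
}}

```text
clock: 4.25
eef_pos: [684.8, 7.7, 202.8]
tcp_rot: [-2.821, 1.566, 0.352]
contact_force: [-0.0, 0.6, 0.4]
opening: 0.501
```

```bash
python3 go.py w -16.5 0 150 -1;  python3 - <<'E'
from h import *
from rig import grab_frame
s=grab_frame("scene")[:,:,::-1];t=grab_frame("top")[:,:,::-1]
cv2.imwrite("pics/s1.png",s);cv2.imwrite("pics/t1.png",t)
cv2.imwrite("pics/d.png",np.hstack([cv2.resize(t[165:285,185:265],(400,600),interpolation=2),cv2.resize(s[185:285,340:440],(400,600),interpolation=2)]))
R=np.array([[np.cos(.0349),-np.sin(.0349)],[np.sin(.0349),np.cos(.0349)]])
for cam,I,box in(("top",t,(205,212,240,250)),("scene",s,(375,190,412,222))):
    I=I.astype(int); x0,y0,x1,y1=box; I=I[y0:y1,x0:x1]
    m=((I[:,:,0]>1.35*I[:,:,2])&(I[:,:,0]>60)).astype(np.uint8)
    _,lab,st,cen=cv2.connectedComponentsWithStats(m); i=1+st[1:,4].argmax()
    w=cast(cam,cen[i]+[x0,y0],142)[0,:2]
    print("ridge",cam,cen[i]+[x0,y0],st[i],w, R.T@w-[556,167])
E
```

```text
t 4.25 p [684.8   7.7 202.8] F [-0.   0.6  0.4] T [ 0.02 -0.01  0.02] open 0.501 q [0.01 0.47 1.52 0.   1.15 1.55]
  in w [ 128.7 -183.2  202.8] F [-0.   0.6  0.4] toolyaw err 179.8 tilt [ 0.004  0.001 -1.   ]
  in m [ 92.  184.2 202.8] F [-0.1  0.6  0.4] toolyaw err -169.6 tilt [ 0.004  0.002 -1.   ]
shift [  52.4 -182.6  146. ] rot [-0.2  -0.25  0.08] target [533.3 185.7 150. ]
tool axes in w (cols): [[0.004, -0.004, -1.0], [0.001, -1.0, 0.004], [-1.0, -0.001, -0.004]]
ridge top [217.40410959 231.06849315] [  9  10   8  19 146] [532.25579154 185.08715389] [-17.61009154  -0.59751012]
ridge scene [391.87719298 204.05263158] [12  9 11 11 57] [537.04358934 185.79285312] [-12.80058534  -0.05930085]
```

View pics/d.png

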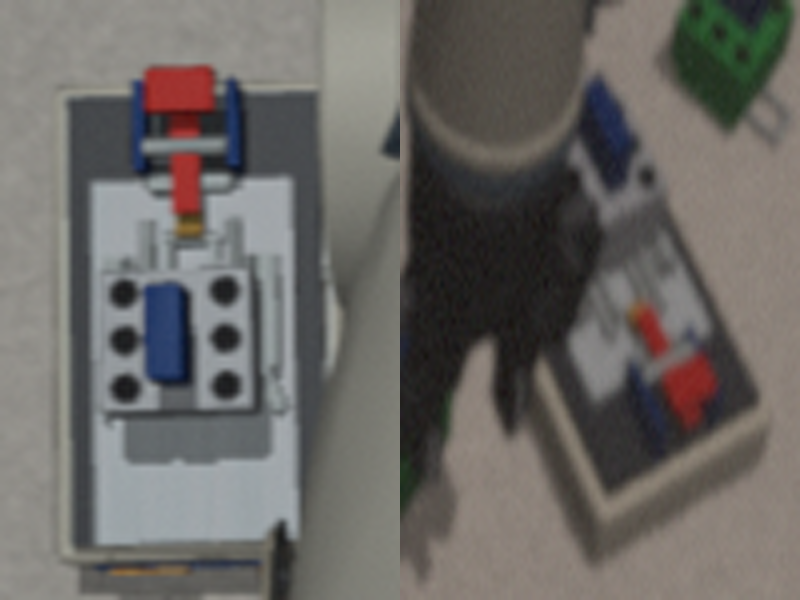

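The block sprang out about 16 mm: ridge in the top view at (217,231), tongue bar clear of the tooth. Now to grasp it.

Request:
{"fn": "drive_tool", "kwargs": {
  "rows": [5, -45, 36, 0, -0.2, 0, 50, 5, -90, 72, -0.2, -0.2, 0, 50, 10, -140, 110, -0.2, -0.2, 0, 50, 20, -183, 146, -0.2, -0.2, 0, 50, 40, -183, 146, -0.2, -0.2, 0, 50, 65, -183, 146, -0.2, -0.2, 0, 50, 85, -183, 146, -0.2, -0.2, 0, 50, 90, -183, 146, -0.2, -0.2, 0, 50, 90, -183, 146, -0.2, -0.2, 0, 50]
}}

```text
clock: 5.48
eef_pos: [535.0, 189.8, 112.9]
tcp_rot: [-2.416, 1.567, 0.764]
contact_force: [-0.0, -0.0, 0.9]
opening: 0.499
```

```bash
python3 go.py w -17 0 112 -1;  python3 - <<'E'
from h import *
from rig import grab_frame
s=grab_frame("scene")[:,:,::-1]
cv2.imwrite("pics/e.png",cv2.resize(s[165:265,330:430],(600,600),interpolation=2))
E
```

```text
t 5.47 p [535.  189.8 112.9] F [-0.  -0.   0.9] T [-0.02 -0.04 -0.06] open 0.499 q [0.34 0.4  1.86 0.   0.87 1.87]
  in w [-14.7   4.  112.9] F [-0.  -0.   0.9] toolyaw err -179.83 tilt [ 0.003  0.003 -1.   ]
  in m [-83.4 341.9 112.9] F [-0.  -0.   0.9] toolyaw err -169.23 tilt [ 0.002  0.003 -1.   ]
shift [0.9 4.  2.3] rot [ 0.17 -0.16  0.14] target [532.8 185.7 112. ]
tool axes in w (cols): [[0.003, 0.003, -1.0], [0.003, -1.0, -0.003], [-1.0, -0.003, -0.003]]
```

View pics/e.png

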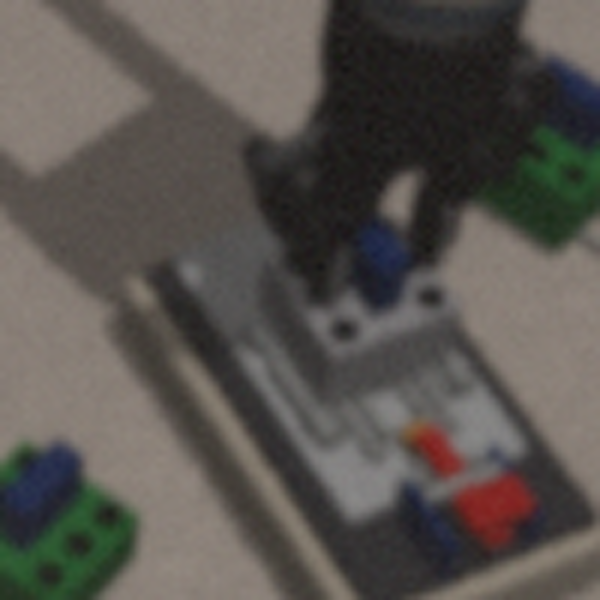

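The fingers straddle the blue ridge at (380,260) in the crop. Centring, then closing.

Request:
{"fn": "drive_tool", "kwargs": {
  "rows": [0.5, 4, 2, 0.2, -0.2, 0.1, 50, 0.5, 4, 2, 0.2, -0.2, 0.1, 50, 0.5, 4, 2, 0.2, -0.2, 0.1, 24, 0.5, 4, 2, 0.2, -0.2, 0.1, 15, 0.5, 4, 2, 0.2, -0.2, 0.1, 5, 0.5, 4, 2, 0.2, -0.2, 0.1, 5],
  "newtons": 60
}}

```text
clock: 6.28
eef_pos: [533.6, 185.6, 113.1]
tcp_rot: [-1.921, 1.57, 1.255]
contact_force: [-1.5, -1.0, 5.8]
opening: 0.177
```

```bash
python3 go.py w -75 0 112 -1
```

```text
t 6.28 p [533.6 185.6 113.1] F [-1.5 -1.   5.8] T [-0.34  0.22 -0.05] open 0.177 q [0.33 0.4  1.86 0.   0.88 1.87]
  in w [-16.3  -0.2 113.1] F [-1.6 -1.   5.8] toolyaw err 179.95 tilt [ 0.     0.001 -1.   ]
  in m [-84.2 337.5 113.1] F [-1.4 -1.3  5.8] toolyaw err -169.45 tilt [ 0.     0.001 -1.   ]
shift [ 1.1 -0.1 58.7] rot [-0.05 -0.02  0.05] target [474.9 183.7 112. ]
tool axes in w (cols): [[0.0, -0.001, -1.0], [0.001, -1.0, 0.001], [-1.0, -0.001, -0.0]]
```

Request:
{"fn": "drive_tool", "kwargs": {
  "rows": [-0.7, 0, 3, 0, 0, 0, 5, -0.7, 0, 10, 0, 0, 0, 5, -0.7, 0, 18, 0, 0, 0, 5, -0.7, 0, 26, 0, 0, 0, 5, -0.7, 0, 34, 0, 0, 0, 5, -0.7, 0, 42, 0, 0, 0, 5, -0.7, 0, 50, 0, 0, 0, 5, -0.7, 0, 55, 0, 0, 0, 5, -0.7, 0, 55, 0, 0, 0, 5]
}}

```text
clock: 7.4
eef_pos: [478.3, 183.7, 113.8]
tcp_rot: [-1.938, 1.57, 1.238]
contact_force: [-0.2, 0.6, -4.1]
opening: 0.177
```

```bash
python3 go.py w -72 0 145 -1;python3 - <<'E'
from h import *
from rig import grab_frame
s=grab_frame("scene")[:,:,::-1]
cv2.imwrite("pics/f.png",cv2.resize(s[165:265,330:430],(600,600),interpolation=2))
E
```

```text
t 7.4 p [478.3 183.7 113.8] F [-0.2  0.6 -4.1] T [0.01 0.03 0.04] open 0.177 q [0.36 0.33 1.97 0.   0.84 1.9 ]
  in w [-7.150e+01 -1.000e-01  1.138e+02] F [-0.2  0.6 -4.1] toolyaw err 179.97 tilt [ 0.     0.001 -1.   ]
  in m [-138.5  327.4  113.8] F [-0.3  0.5 -4.1] toolyaw err -169.43 tilt [ 0.     0.001 -1.   ]
shift [-31.2  -0.1   0.5] rot [-0.03 -0.02  0.05] target [477.9 183.8 145. ]
tool axes in w (cols): [[0.0, -0.001, -1.0], [0.001, -1.0, 0.001], [-1.0, -0.001, -0.0]]
```

View pics/f.png

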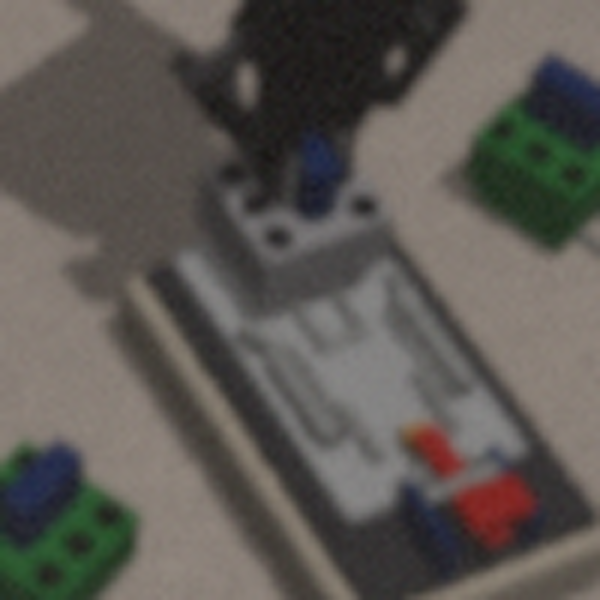

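The block is out on the apron, clear of rails and cheeks; the tongue shows at (330,320). Lifting and carrying it over.

```bash
python3 go.py m -75 0 190 -1
```

```text
t 7.45 p [478.7 183.8 113.9] F [ 0.4 -0.  -3.1] T [ 0.01  0.01 -0.03] open 0.177 q [0.36 0.33 1.97 0.   0.84 1.9 ]
  in w [-7.110e+01 -1.000e-01  1.139e+02] F [ 0.4 -0.  -3.1] toolyaw err 179.96 tilt [ 0.001  0.001 -1.   ]
  in m [-138.1  327.5  113.9] F [ 0.4  0.  -3.1] toolyaw err -169.44 tilt [ 0.001  0.001 -1.   ]
shift [-76.4 333.4  -2.1] rot [10.56 -0.04  0.06] target [ 492.2 -149.5  190. ]
tool axes in m (cols): [[0.001, 0.183, -0.983], [0.001, -0.983, -0.183], [-1.0, -0.001, -0.001]]
```

Request:
{"fn": "drive_tool", "kwargs": {
  "rows": [-15, 0, 0, 0, 0, 0, 5, -40, 0, 0, 0, 0, 0, 5, -70, 20, 0, 1, 0, 0, 5, -76, 60, 0, 2, 0, 0, 5, -76, 110, 0, 4, 0, 0, 5, -76, 165, -1, 6, 0, 0, 5, -76, 220, -2, 8, 0, 0, 5, -76, 270, -2, 9.5, 0, 0, 5, -76, 315, -2, 10.6, 0, 0, 5, -76, 333, -2, 10.6, 0, 0, 5]
}}

```text
clock: 8.7
eef_pos: [492.5, -151.5, 190.6]
tcp_rot: [-2.839, 1.569, 0.15]
contact_force: [-0.4, 0.2, -3.8]
opening: 0.175
```

```bash
python3 go.py m -75 0 131 -1;python3 - <<'E'
from h import *
from rig import grab_frame
s=grab_frame("scene")[:,:,::-1];t=grab_frame("top")[:,:,::-1]
cv2.imwrite("pics/g.png",np.hstack([cv2.resize(t[155:285,335:425],(400,578),interpolation=2),cv2.copyMakeBorder(cv2.resize(s[200:340,210:310],(400,560),interpolation=2),0,18,0,0,0)]))
E
```

```text
t 8.7 p [ 492.5 -151.5  190.6] F [-0.4  0.2 -3.8] T [0.01 0.06 0.01] open 0.175 q [-0.3   0.23  1.91  0.    1.    1.42]
  in w [ -69.1 -335.6  190.6] F [-0.4  0.2 -3.8] toolyaw err 169.22 tilt [ 0.002  0.    -1.   ]
  in m [-74.4  -2.  190.6] F [-0.4  0.1 -3.8] toolyaw err 179.82 tilt [ 0.002  0.001 -1.   ]
shift [59.6 -1.9  0.7] rot [-0.18 -0.11  0.03] target [ 492.2 -149.5  131. ]
tool axes in m (cols): [[0.002, -0.003, -1.0], [0.001, -1.0, 0.003], [-1.0, -0.001, -0.002]]
```

View pics/g.png

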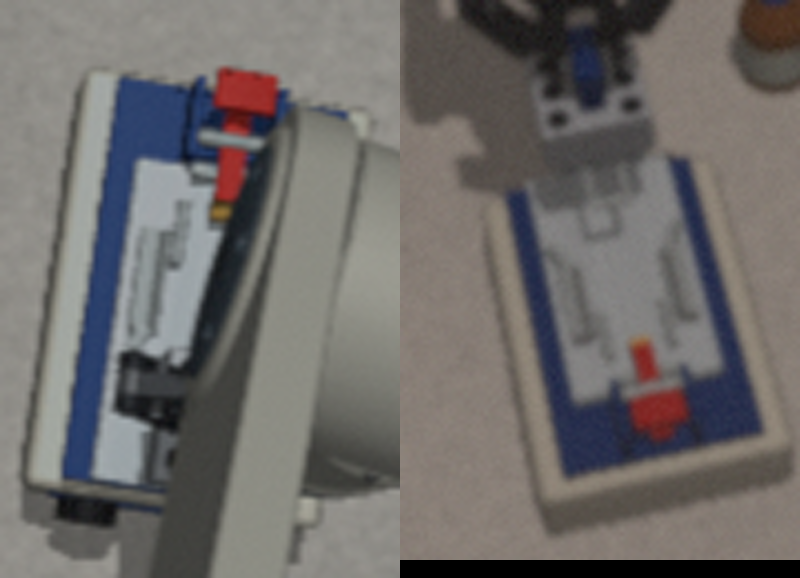

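The block hangs level, aligned with the mixer's dovetail (scene crop at (590,100), tongue at (600,215)). Lowering to the apron.

Request:
{"fn": "drive_tool", "kwargs": {
  "rows": [15, -2, 1, -0.2, -0.1, 0, 5, 35, -2, 1, -0.2, -0.1, 0, 5, 50, -2, 1, -0.2, -0.1, 0, 5, 57, -2, 1, -0.2, -0.1, 0, 5, 59, -2, 1, -0.2, -0.1, 0, 5, 60, -2, 1, -0.2, -0.1, 0, 5]
}}

```text
clock: 9.55
eef_pos: [492.2, -148.4, 130.5]
tcp_rot: [-2.04, 1.57, 0.953]
contact_force: [-0.7, -0.2, -3.7]
opening: 0.173
```

```bash
python3 go.py m -75 0 129 -1
```

```text
t 9.55 p [ 492.2 -148.4  130.5] F [-0.7 -0.2 -3.7] T [-0.06 -0.01 -0.02] open 0.173 q [-0.3   0.31  1.96  0.    0.87  1.42]
  in w [ -69.3 -332.5  130.5] F [-0.7 -0.2 -3.7] toolyaw err 169.46 tilt [ 0.001  0.001 -1.   ]
  in m [-75.1   1.1 130.5] F [-0.6 -0.3 -3.7] toolyaw err -179.94 tilt [ 0.     0.001 -1.   ]
shift [ 1.5  1.1 -0.1] rot [ 0.06 -0.02  0.04] target [ 492.2 -149.5  129. ]
tool axes in m (cols): [[0.0, 0.001, -1.0], [0.001, -1.0, -0.001], [-1.0, -0.001, -0.0]]
```

Request:
{"fn": "drive_tool", "kwargs": {
  "rows": [1, 1, 0, 0.1, 0, 0, 5, 2, 1, 0, 0.1, 0, 0, 5, 2.5, 1, 0, 0.1, 0, 0, 5]
}}

```text
clock: 9.93
eef_pos: [492.1, -149.5, 128.2]
tcp_rot: [-2.316, 1.57, 0.675]
contact_force: [-0.5, -0.6, -3.4]
opening: 0.177
```

```bash
python3 go.py m -75 0 129 -1
```

```text
t 9.93 p [ 492.1 -149.5  128.2] F [-0.5 -0.6 -3.4] T [ 0.02 -0.01  0.01] open 0.177 q [-0.3   0.31  1.96  0.    0.87  1.42]
  in w [ -69.4 -333.6  128.2] F [-0.5 -0.5 -3.4] toolyaw err 169.35 tilt [ 0.001  0.001 -1.   ]
  in m [-75.   -0.  128.2] F [-0.4 -0.6 -3.4] toolyaw err 179.95 tilt [ 0.001  0.001 -1.   ]
shift [-0.8 -0.  -0. ] rot [-0.05 -0.04  0.04] target [ 492.2 -149.5  129. ]
tool axes in m (cols): [[0.001, -0.001, -1.0], [0.001, -1.0, 0.001], [-1.0, -0.001, -0.001]]
```

Request:
{"fn": "drive_tool", "kwargs": {
  "rows": [0.7, 0, 0, 0, 0, 0, 5, 1.5, 0, 0, 0, 0, 0, 5, 1.5, 0, 0, 0, 0, 0, 5]
}}

```text
clock: 10.3
eef_pos: [493.0, -149.8, 127.9]
tcp_rot: [-2.996, 1.568, -0.005]
contact_force: [-2.6, 1.3, 9.7]
opening: 0.179
```

```bash
python3 go.py m -75 0 129 -1
```

```text
t 10.3 p [ 493.  -149.8  127.9] F [-2.6  1.3  9.7] T [ 0.04  0.45 -0.09] open 0.179 q [-0.3   0.31  1.96  0.    0.87  1.42]
  in w [ -68.6 -333.9  127.9] F [-2.6  1.4  9.7] toolyaw err 169.35 tilt [ 0.003 -0.    -1.   ]
  in m [-74.2  -0.2 127.9] F [-2.8  0.9  9.7] toolyaw err 179.95 tilt [ 0.003  0.    -1.   ]
shift [-1.1 -0.2  0.8] rot [-0.05 -0.15  0.02] target [ 492.2 -149.5  129. ]
tool axes in m (cols): [[0.003, -0.001, -1.0], [0.0, -1.0, 0.001], [-1.0, -0.0, -0.003]]
```

Contact with the floor at TCP z ≈ 128. Backing up 1 mm and advancing through the cheeks.

Request:
{"fn": "drive_tool", "kwargs": {
  "rows": [-1.2, 0, 0, 0, -0.1, 0, 5, -1.2, 0, -6, 0, -0.1, 0, 5, -1.2, 0, -12, 0, -0.1, 0, 5, -1.2, 0, -18, 0, -0.1, 0, 5, -1.2, 0, -23, 0, -0.1, 0, 5, -1.2, 0, -23, 0, -0.1, 0, 5]
}}

```text
clock: 11.05
eef_pos: [516.1, -153.3, 129.1]
tcp_rot: [-2.771, 1.57, 0.219]
contact_force: [0.5, 0.4, -3.1]
opening: 0.178
```

```bash
python3 go.py m -50 0 129 -1
```

```text
t 11.05 p [ 516.1 -153.3  129.1] F [ 0.5  0.4 -3.1] T [-0.02 -0.02 -0.01] open 0.178 q [-0.29  0.34  1.91  0.    0.89  1.43]
  in w [ -45.6 -338.2  129.1] F [ 0.5  0.4 -3.1] toolyaw err 169.35 tilt [ 0.001  0.    -1.   ]
  in m [-50.8  -0.2 129.1] F [ 0.4  0.5 -3.1] toolyaw err 179.95 tilt [ 0.001  0.    -1.   ]
shift [ 0.1 -0.2 -0.8] rot [-0.05 -0.05  0.02] target [ 516.9 -153.2  129. ]
tool axes in m (cols): [[0.001, -0.001, -1.0], [0.0, -1.0, 0.001], [-1.0, -0.0, -0.001]]
```

Request:
{"fn": "drive_tool", "kwargs": {
  "rows": [0.2, -0.2, -3, 0, 0, 0, 5, 0.2, -0.2, -6, 0, 0, 0, 5, 0.2, -0.2, -9, 0, 0, 0, 5, 0.2, -0.2, -12, 0, 0, 0, 5]
}}

```text
clock: 11.55
eef_pos: [528.2, -154.9, 128.9]
tcp_rot: [-2.755, 1.57, 0.236]
contact_force: [0.5, 0.4, -3.4]
opening: 0.174
```

```bash
python3 go.py m -25 0 129 -1
```

```text
t 11.55 p [ 528.2 -154.9  128.9] F [ 0.5  0.4 -3.4] T [ 0.07 -0.    0.  ] open 0.174 q [-0.29  0.36  1.88  0.    0.9   1.43]
  in w [ -33.5 -340.3  128.9] F [ 0.5  0.4 -3.4] toolyaw err 169.35 tilt [ 0.001  0.    -1.   ]
  in m [-38.6  -0.  128.9] F [ 0.4  0.5 -3.4] toolyaw err 179.95 tilt [ 0.001  0.    -1.   ]
shift [ -0.1  -0.  -13.6] rot [-0.05 -0.05  0.02] target [ 541.6 -157.   129. ]
tool axes in m (cols): [[0.001, -0.001, -1.0], [0.0, -1.0, 0.001], [-1.0, -0.0, -0.001]]
```

In the rails with no side force. Continuing to just before the resisted stretch.

Request:
{"fn": "drive_tool", "kwargs": {
  "rows": [0.2, 0, -4, 0, 0, 0, 5, 0.2, 0, -8, 0, 0, 0, 5, 0.2, 0, -12, 0, 0, 0, 5, 0.2, 0, -16, 0, 0, 0, 5, 0.2, 0, -20, 0, 0, 0, 5]
}}

```text
clock: 12.18
eef_pos: [548.2, -158.0, 128.7]
tcp_rot: [-2.758, 1.57, 0.232]
contact_force: [0.7, 0.5, -3.0]
opening: 0.177
```

```bash
python3 go.py m -1.5 0 128.5 -1
```

```text
t 12.18 p [ 548.2 -158.   128.7] F [ 0.7  0.5 -3. ] T [-0.   -0.04  0.05] open 0.177 q [-0.28  0.39  1.84  0.    0.91  1.44]
  in w [ -13.6 -344.   128.7] F [ 0.7  0.5 -3. ] toolyaw err 169.35 tilt [ 0.001  0.    -1.   ]
  in m [-18.3  -0.  128.7] F [ 0.6  0.6 -3. ] toolyaw err 179.95 tilt [ 0.001  0.    -1.   ]
shift [  0.2  -0.1 -16.8] rot [-0.05 -0.05  0.02] target [ 564.9 -160.5  128.5]
tool axes in m (cols): [[0.001, -0.001, -1.0], [0.0, -1.0, 0.001], [-1.0, -0.0, -0.001]]
```

Request:
{"fn": "drive_tool", "kwargs": {
  "rows": [0.4, 0, -3, 0, 0, 0, 5, 0.4, 0, -6, 0, 0, 0, 5, 0.4, 0, -9, 0, 0, 0, 5, 0.4, 0, -12, 0, 0, 0, 5, 0.4, 0, -15, 0, 0, 0, 5]
}}

```text
clock: 12.8
eef_pos: [561.0, -159.9, 128.3]
tcp_rot: [-0.141, 1.567, 2.85]
contact_force: [-9.0, 1.0, 5.5]
opening: 0.176
```

```bash
python3 go.py m -1.5 0 128.5 -1
```

```text
t 12.8 p [ 561.  -159.9  128.3] F [-9.   1.   5.5] T [ 0.21  1.75 -0.02] open 0.176 q [-0.28  0.41  1.81  0.    0.93  1.44]
  in w [  -0.9 -346.4  128.3] F [-8.9  1.4  5.5] toolyaw err 169.37 tilt [-0.004  0.001 -1.   ]
  in m [ -5.4  -0.  128.3] F [-9.  -0.3  5.5] toolyaw err 179.97 tilt [-0.004  0.001 -1.   ]
shift [-0.2 -0.  -3.9] rot [-0.03  0.22  0.03] target [ 564.9 -160.5  128.5]
tool axes in m (cols): [[-0.004, -0.001, -1.0], [0.001, -1.0, 0.001], [-1.0, -0.001, 0.004]]
```

Request:
{"fn": "drive_tool", "kwargs": {
  "rows": [0, 0, -3.5, 0, 0.2, 0, 5, 0, 0, -5, 0, 0.2, 0, 5, 0, 0, -6.5, 0, 0.2, 0, 5, 0, 0, -6.5, 0, 0.2, 0, 5]
}}

```text
clock: 13.3
eef_pos: [566.5, -160.7, 128.2]
tcp_rot: [-0.257, 1.568, 2.733]
contact_force: [-5.5, 1.0, 1.7]
opening: 0.173
```

```bash
python3 go.py m -1.5 0 128.5 -1;python3 - <<'E'
from h import *
from rig import grab_frame
s=grab_frame("scene")[:,:,::-1]
cv2.imwrite("pics/i.png",cv2.resize(s[230:340,210:320],(600,600),interpolation=2))
E
```

```text
t 13.3 p [ 566.5 -160.7  128.2] F [-5.5  1.   1.7] T [-0.01  1.1   0.07] open 0.173 q [-0.28  0.41  1.8   0.    0.93  1.44]
  in w [   4.6 -347.4  128.2] F [-5.5  1.2  1.7] toolyaw err 169.36 tilt [-0.002  0.001 -1.   ]
  in m [  0.2  -0.  128.2] F [-5.6  0.1  1.7] toolyaw err 179.96 tilt [-0.002  0.001 -1.   ]
shift [-0.3 -0.   1.7] rot [-0.04  0.13  0.04] target [ 564.9 -160.5  128.5]
tool axes in m (cols): [[-0.002, -0.001, -1.0], [0.001, -1.0, 0.001], [-1.0, -0.001, 0.002]]
```

View pics/i.png

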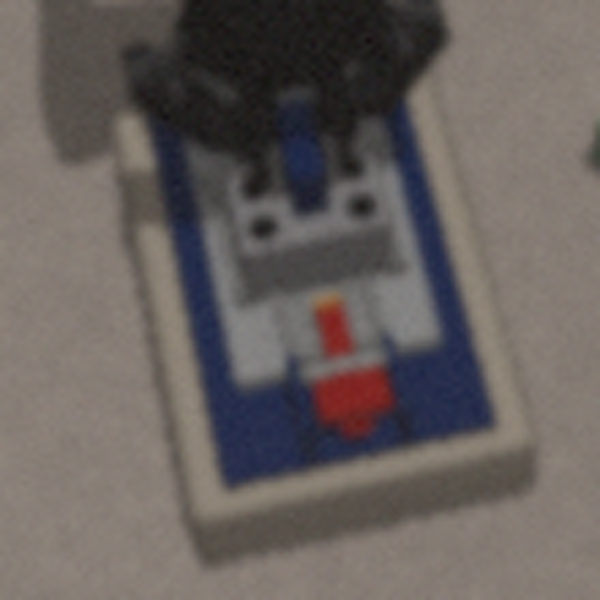

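Force fell from 9 to 5.5 N, which suggests a click. I'll push a little further, then pull back gently to test the catch.

Request:
{"fn": "drive_tool", "kwargs": {
  "rows": [0, 0, -2, 0, 0.1, 0, 5, 0, 0, -3.5, 0, 0.1, 0, 5, 0, 0, -3.5, 0, 0.1, 0, 5]
}}

```text
clock: 13.72
eef_pos: [569.0, -161.1, 128.2]
tcp_rot: [-0.226, 1.568, 2.765]
contact_force: [-5.8, 0.7, 3.0]
opening: 0.18
```

```bash
python3 go.py m -1.5 0 128.5 -1
```

```text
t 13.72 p [ 569.  -161.1  128.2] F [-5.8  0.7  3. ] T [0.1  1.2  0.02] open 0.18 q [-0.28  0.42  1.79  0.    0.93  1.44]
  in w [   7.  -347.9  128.2] F [-5.8  0.9  3. ] toolyaw err 169.37 tilt [-0.003  0.001 -1.   ]
  in m [  2.7   0.  128.2] F [-5.8 -0.2  3. ] toolyaw err 179.97 tilt [-0.003  0.001 -1.   ]
shift [-0.3  0.   4.2] rot [-0.03  0.17  0.04] target [ 564.9 -160.5  128.5]
tool axes in m (cols): [[-0.003, -0.0, -1.0], [0.001, -1.0, 0.0], [-1.0, -0.001, 0.003]]
```

Request:
{"fn": "drive_tool", "kwargs": {
  "rows": [0, 0, 1, 0, 0, 0, 5, 0, 0, 3, 0, 0, 0, 5, 0, 0, 4, 0, 0, 0, 5, 0, 0, 4, 0, 0, 0, 5]
}}

```text
clock: 14.22
eef_pos: [565.6, -160.6, 128.2]
tcp_rot: [-0.326, 1.569, 2.665]
contact_force: [-0.5, -0.4, -4.2]
opening: 0.172
```

```bash
python3 go.py m -1.5 0 128.5 -1
```

```text
t 14.22 p [ 565.6 -160.6  128.2] F [-0.5 -0.4 -4.2] T [-0.06 -0.09  0.03] open 0.172 q [-0.28  0.41  1.8   0.    0.93  1.44]
  in w [   3.6 -347.2  128.2] F [-0.5 -0.4 -4.2] toolyaw err 169.37 tilt [-0.002  0.001 -1.   ]
  in m [ -0.8  -0.  128.2] F [-0.5 -0.5 -4.2] toolyaw err 179.97 tilt [-0.002  0.001 -1.   ]
shift [-0.3 -0.   0.7] rot [-0.03  0.1   0.03] target [ 564.9 -160.5  128.5]
tool axes in m (cols): [[-0.002, -0.0, -1.0], [0.001, -1.0, 0.0], [-1.0, -0.001, 0.002]]
```

Request:
{"fn": "drive_tool", "kwargs": {
  "rows": [0, 0, 1, 0, 0, 0, 5, 0, 0, 2, 0, 0, 0, 5, 0, 0, 2.5, 0, 0, 0, 5]
}}

```text
clock: 14.6
eef_pos: [564.8, -160.5, 128.7]
tcp_rot: [-2.93, 1.569, 0.061]
contact_force: [6.7, -0.6, -7.2]
opening: 0.179
```

```bash
python3 go.py m -1.5 0 128.5 -1
```

```text
t 14.6 p [ 564.8 -160.5  128.7] F [ 6.7 -0.6 -7.2] T [-0.11 -1.25  0.02] open 0.179 q [-0.28  0.41  1.81  0.    0.92  1.44]
  in w [   2.8 -347.1  128.7] F [ 6.7 -0.9 -7.2] toolyaw err 169.37 tilt [ 0.002  0.    -1.   ]
  in m [-1.600e+00 -1.000e-01  1.287e+02] F [ 6.7  0.4 -7.2] toolyaw err 179.97 tilt [ 0.002  0.    -1.   ]
shift [ 0.2 -0.1 -0.1] rot [-0.03 -0.11  0.02] target [ 564.9 -160.5  128.5]
tool axes in m (cols): [[0.002, -0.001, -1.0], [0.0, -1.0, 0.001], [-1.0, -0.0, -0.002]]
```

The catch holds against a 6.7 N pull, with the block at about -1.6 mm. Relaxing the pull, opening and withdrawing upwards.

Request:
{"fn": "drive_tool", "kwargs": {
  "rows": [0, 0, -0.3, 0, 0, 0, 5, 0, 0, -0.3, 0, 0, 0, 25, 0, 0, -0.3, 0, 0, 0, 45, -1, 0, -0.3, 0, 0, 0, 50, -12, 0, 0, 0, 0, 0, 50, -40, 0, 0, 0, 0, 0, 50, -85, 0, 0, 0, 0, 0, 50, -110, 20, 40, 0, 0, 0, 50, -110, 60, 95, 0, 0, 0, 50, -110, 120, 140, 0, 0, 0, 50]
}}

```text
clock: 15.85
eef_pos: [419.6, -246.0, 239.6]
tcp_rot: [3.083, 1.567, -0.208]
contact_force: [-0.4, -0.9, 0.6]
opening: 0.496
```

```bash
python3 go.py;python3 - <<'E'
from h import *
from rig import grab_frame
s=grab_frame("scene")[:,:,::-1];t=grab_frame("top")[:,:,::-1]
cv2.imwrite("pics/s2.png",s);cv2.imwrite("pics/t2.png",t)
cv2.imwrite("pics/j.png",np.hstack([cv2.resize(t[160:285,335:425],(400,556),interpolation=2),cv2.copyMakeBorder(cv2.resize(s[230:340,220:320],(400,440),interpolation=2),0,116,0,0,0)]))
E
```

```text
t 15.85 p [ 419.6 -246.   239.6] F [-0.4 -0.9  0.6] T [-0.04 -0.02  0.02] open 0.496 q [-0.53  0.12  1.91  0.    1.1   1.18]
  in w [-145.3 -427.5  239.6] F [-0.4 -0.9  0.6] toolyaw err 169.47 tilt [ 0.003 -0.001 -1.   ]
  in m [-132.4 -106.3  239.6] F [-0.3 -0.9  0.6] toolyaw err -179.93 tilt [ 0.003 -0.    -1.   ]
```

View pics/j.png

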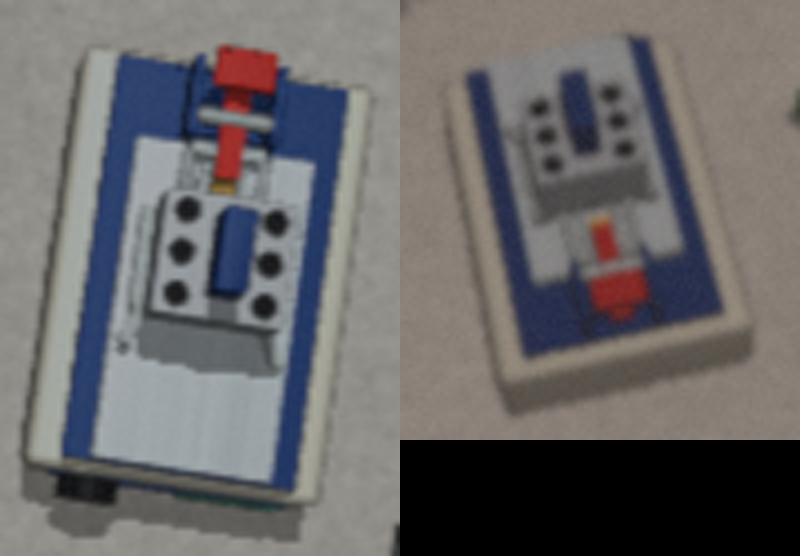

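View pics/s2.png

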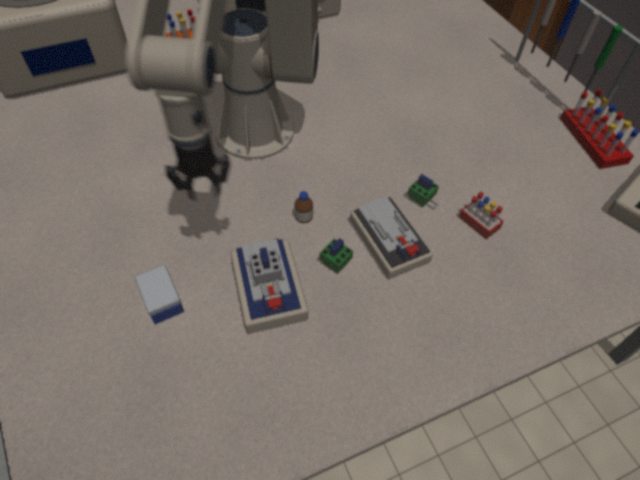

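The block sits home in the mixer (top crop ridge at (233,250)), with the tooth over the tongue and the button up as at the start. The bystanders have not visibly moved. One last numeric check, then hand in.

```bash
python3 - <<'E'
from h import *
a=np.radians(-8.6);R=np.array([[np.cos(a),-np.sin(a)],[np.sin(a),np.cos(a)]])
t=cv2.imread("pics/t2.png").astype(int); x0,y0,x1,y1=380,203,395,230;I=t[y0:y1,x0:x1]
m=((I[:,:,0]>1.35*I[:,:,2])&(I[:,:,0]>60)).astype(np.uint8)
_,l,st,c=cv2.connectedComponentsWithStats(m);i=1+st[1:,4].argmax();w=cast("top",c[i]+[x0,y0],157)[0,:2]
print("ridge in mixer",R.T@w-[584,-74.2])
for k in("top0","t2"):
    I=cv2.imread(f"pics/{k}.png").astype(int)[165:184,375:410]; m=((I[:,:,2]>1.8*I[:,:,1])&(I[:,:,2]>140))
    print(k,"button px",np.argwhere(m).mean(0)[::-1]+[375,165],m.sum())
A=cv2.imread("pics/top0.png").astype(int);B=cv2.imread("pics/t2.png").astype(int)
for n,(x0,y0,x1,y1) in dict(rack=(80,178,135,240),bottle=(285,288,322,322),tip=(460,222,518,288),g1=(272,203,318,250),g2=(128,246,176,298)).items():
    print(n,"mean diff",abs(A-B)[y0:y1,x0:x1].mean().round(2))
from rig import sign_off; print(sign_off())
E
```

```text
ridge in mixer [-2.68190947  0.68115321]
top0 button px [390.02272727 175.18181818] 88
t2 button px [390.0212766  175.15957447] 94
rack mean diff 5.47
bottle mean diff 5.37
tip mean diff 37.67
g1 mean diff 5.28
g2 mean diff 5.12
the job is handed in; nothing more can be done
None
```

```bash
python3 - <<'E'
import cv2
A=cv2.imread("pics/scene0.png").astype(int);B=cv2.imread("pics/s2.png").astype(int)
for n,(x0,y0,x1,y1) in dict(tip=(130,260,190,325),ref=(450,280,510,340)).items(): print(n,abs(A-B)[y0:y1,x0:x1].mean())
E
```

```text
tip 3.0156410256410258
ref 3.0294444444444446
```

The tube block is now latched fully home in the mixer. I pressed the warmer's button, slid the block out and lifted it off. I then fed it tongue first into the mixer's dovetail and let go, handing in at about 16 s of the 72 s.

- **Fit:** I found the mixer's true platform position in the camera images. The block went in with under 1 N of side force.
- **Click:** The push force rose to about 9 N, then fell to 5.5 N as it passed home. A test pull of 6.7 N did not draw the block out.
- **After release:**
  - The button is at the same pixel as at the start.
  - The ridge measures about 1 mm from the nominal home in x and 0.7 mm in y, within camera accuracy.
- **Bystanders:** The rack, bottle and both green look-alikes are unchanged in the top view. The tip box check disagreed there (mean difference 37.7 against about 5 for the others), most likely because the arm was in front of it. In the scene view it is unchanged, at noise level (3.0 against 3.0 for bare bench).

I had no direct reading of the catch angle, so the click is inferred from the forces, the pull test and the pictures.

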